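# Test the bench stop button and restart

### The job

Test the emergency stop of this repair bench: press the red mushroom button straight down until it clicks and stays in by itself, then, with it latched, push one of its wings clockwise (seen from above) with a fingertip until it pops back up, and let it turn back. Then press the green start button fully in and let go. Touch the controls only, nothing needs gripping or lifting: do not press the blue button, do not press start while the stop is in, and leave the things on the bench where they stand.

Things in the scene. Friction and masses are not known exactly. Their poses are not given: they have to be found in the camera images.
- stop_station: yellow stop-button box, fixed to the bench, 116 x 116 mm (124 mm at its foot) and 56 mm high, with a black cable gland standing out 22 mm at its -y side. Origin: centre of its underside on the bench, on the button's vertical axis; z up; its +y axis is the direction of the left wing when the button is not twisted
- stop_top (a point): centre of the flat top (30 mm across) of the red mushroom cap, 104.5 mm above the bench when out. The cap is 50 mm across, with two red wings opposite each other, along the box's +y and -y; white stripes mark the wings
- wing_left (a point): point in the middle of the left wing, on the button's +y side, 38 mm from its axis; turns and sinks with the button. Each wing is 13 mm thick, runs from the cap (25 mm from the axis) to 49 mm from the axis and is 16 mm high, 8 mm above to 8 mm below this point; when the button is out this point is 89 mm above the bench (wing underside 25 mm above the box, 18 mm when latched). Turning clockwise from above moves it from +y towards +x of the box
- stop_press (a joint): how far the mushroom is pressed in, m: 0 out, 0.008 bottom stop, about 0.007 latched. A click of about 8 N must be overcome (some 14 N of push seats it for certain); then it stays in when let go. Latches only while untwisted
- stop_twist (a joint): twist of the mushroom, rad, clockwise from above: 0 at rest, 0.95 at the stop. Turns only clockwise, against a light spring (about 0.02 N m) that brings it back. When latched, turning it to 0.75 or more frees it and its spring lifts it back out
- start_top (a point): centre of the top of the green start button, 32 mm across, 57 mm above the bench, on a fixed grey box 70 x 70 x 44 mm that may stand left or right of the stop box
- start_press (a joint): travel of the green button, m: 0 out, 0.006 fully in (needs 4 N there); springs back
- other_top (a point): centre of the top of the blue button, on a like grey box, on the other side; not to be pressed
- other_press (a joint): travel of the blue button, m: 0 out, 0.006 fully in
- spool: solder spool standing on end, 52 mm across, 40 mm high; origin: centre of underside; leave alone
- driver: screwdriver lying on the bench, orange handle; origin under its middle; leave alone
- meter: grey hand multimeter lying flat, 170 x 85 x 44 mm; origin: centre of underside; leave alone
- jar: amber jar, 52 mm across, 70 mm high; origin: centre of underside; leave alone
- cup: dark steel cup, 72 mm across, 95 mm high; origin: centre of underside; leave alone
- capacitor: blue can capacitor standing, 35 mm across, 50 mm high; origin: centre of underside; leave alone
- parts_tray: white tray with three compartments of parts, 100 x 140 x 30 mm; origin: centre of underside; leave alone

How it is judged:
By the outcome, as a careful person would: the job done as asked, in the order asked, and still so for the second after the job is handed in, with the robot touching nothing.
It also fails if it takes over 54 s, if anything falls off the work surface, if the arm or the gripper's body presses on something with over 40 N, if the wrist force passes 120 N, or if a joint passes its speed limit or range.

### The arm

A 7-joint arm with a two-finger parallel gripper is mounted at the origin on the work surface. World frame = base frame: x ahead of the robot, y to its left, z up, the work surface at z = 0. Lengths are in m, angles in rad, forces in N, time in s.
With the tool pointing down it reaches from about 0.425 to 0.875 m from the base axis. Payload 4.7 kg.
Tool frame: the origin (TCP) lies between the finger pads; the fingertips stand 22 mm ahead of it and the grasp point (between the pads) lies 3 mm ahead of it; x points along the fingers, y is the direction in which the jaws open and shut, and the axes are right-handed (so a half turn about x gives the same grasp; the last joint's range is limited). The gripper opens to 87 mm and grips with 3 to 60 N. Pads are 19 mm wide; open, the fingers measure 117 mm over their backs; the gripper's body (75 mm by 190 mm) begins 51 mm behind the grasp point.
Start: joints at [-1.28, 0.321, -0.07, 1.45, 0.023, 1.371, -0.057], TCP at [0.178, 0.625, 0.245] pointing down, gripper open.
Joint ranges: [-2.86, 2.86], [-0.3, 2.09], [-1.38, 1.24], [0.06, 2.45], [-1.56, 4.7], [0.09, 2.05], [-2.69, 2.69]. Speed limits (rad/s): [2.57, 2.57, 3.14, 3.14, 3.14, 3.14, 3.14].

### API

Orientations are given as a unit quaternion [w, x, y, z].
In Python, from rig import robot gives the robot as it stands.
- The arm moves only by the tool jog_arm, never from a script. Its argument "commands" is a list of rows, each a list of 5 numbers: the closure in counts, from 0 (fully open) to 255 (shut), then the shift along the tool's x, y, z in m, then the turn about the tool's x in degrees. A call has 1 to 20 rows; each row shifts and turns the pose as measured when the row begins, along the tool's axes as they then stand; what a row does not reach is not made up. A row lasts 1/8 s, in which the tool goes at most 62.5 mm and 10.7 degrees, less where a joint would pass 70% of its speed; a pose out of reach is approached as far as the arm can. A call with a gripper value outside its range is refused whole. The fingers move at their own pace and stop on an object; the grip force is fixed at half the most. Time passes only in rows, so rows that do not move let the fingers close. It gives the time, the measured TCP pose, the force and the opening at its end, in the units of the state.
- robot.get_obs(): the state, without advancing time (a new reading comes with each control period).
- robot.get_image(name): name is "side" or "top" or "wrist"; returns (picture, depth): 420x560x3 uint8, blue, green, red; 420x560 float32, m along the optical axis (not along the pixel's ray), 0 where there is no reading.
- robot.camera_info(name): a dict with "fovy" (degrees; the focal length in pixels is half the picture's height over the tangent of half this angle, whatever the lens; pixels are square), "cx", "cy" (the principal point, pixels), "D" ([k1, k2, p1, p2, k3] as OpenCV has them; the pictures are not rectified), "rvec" (rotation vector, rad) and "tvec" (3), from world to camera coordinates, as OpenCV has them; the wrist camera has in their place "mount" (4x4, takes a point from camera to tool coordinates, whose origin is the TCP and whose axes are the tool frame's). Camera axes: x right, y down, z forward; pixel columns grow to the right and rows downward; lengths in m; the calibration is good to about 2 mm. A picture is of the moment at which its call begins: read the wrist's pose just before it. camera_info takes no time and is no camera call.
- robot.hand_in(): hands the job in, once; it reports no verdict.
The state is a dict: "clock": time; "joint_positions": joint angles; "dq": joint speeds; "joint_torque": joint torques, N m; "ee_pos": TCP position; "ee_rot": TCP orientation; "ft_force": force on the tool from outside, world axes, zero at the start; "wrist_torque": the same for the moment, N m; "grip_width": opening from 0.0 (shut) to 1.0 (fully open).
Only numpy, scipy, OpenCV 4.12 (cv2) and the standard library are available. Lean on these libraries where they do the work, as an engineer would, in place of code of your own. Each camera call takes 0.05 s, during which the arm holds its last target.

## Working session

There is one attempt and no reset: what is moved stays moved. The work goes in short steps, Python scripts to look and compute and a tool call to move; the robot and the scene stay as the last step left them, time stands still between calls to the robot, and variables do not carry over. Pictures are saved under pics/ and viewed, and the job is handed in when it is done.

Besides the shell and the picture viewer there is one more tool, called by a JSON object that holds its "name" and its "arguments". jog_arm: Moves the arm, as the interface text tells. Its arguments: {"type":"object","properties":{"commands":{"type":"array"}},"required":["commands"]}

```bash
ls; mkdir -p pics; python3 - <<'E'
from rig import robot
import cv2,numpy as np
o=robot.get_obs();print(o)
for n in("side","top","wrist"):
    p,d=robot.get_image(n);cv2.imwrite(f"pics/{n}0.png",p);np.savez(f"pics/{n}0.npz",p=p,d=d);print(n,robot.camera_info(n))
E
```

```text
pics
{'clock': 0.0, 'joint_positions': array([-1.2799136 ,  0.32179591, -0.07005512,  1.45168166,  0.02260424,
        1.37077164, -0.05687935]), 'dq': array([ 4.66206345e-04, -7.31843748e-05, -1.97858077e-03, -7.34147702e-04,
        8.63605987e-04,  7.65499420e-04, -3.75393568e-04]), 'joint_torque': array([-2.52382924e-04, -4.91293931e+01, -4.04205183e-01, -3.12534785e+01,
       -6.39248779e-02,  4.32810572e-02,  1.88705289e-04]), 'ee_pos': array([0.17754685, 0.62475529, 0.24347548]), 'ee_rot': array([ 0.70029505,  0.09687774,  0.70039922, -0.0981961 ]), 'ft_force': array([0.51532929, 0.05039947, 1.48915815]), 'wrist_torque': array([ 0.00366957,  0.00725031, -0.02773338]), 'grip_width': 0.9988560295417337}
side {'fovy': 55.979166521817184, 'cx': 284.1195276337866, 'cy': 208.8699440515172, 'D': array([-0.0607273,  0.       ,  0.       ,  0.       ,  0.       ]), 'rvec': array([ 2.28808349, -0.16170284,  0.06422684]), 'tvec': array([-0.53141466,  0.14801571,  0.79713602])}
top {'fovy': 43.584486006619564, 'cx': 286.1363980033134, 'cy': 205.72533097294638, 'D': array([-0.09938167,  0.        ,  0.        ,  0.        ,  0.        ]), 'rvec': array([ 2.19596421, -2.02319302,  0.20804044]), 'tvec': array([-0.02929332,  0.55815503,  0.99580225])}
wrist {'fovy': 66.22283500122813, 'cx': 280.9602096487027, 'cy': 206.59854153286102, 'D': array([-0.01253137,  0.        ,  0.        ,  0.        ,  0.        ]), 'mount': array([[-5.87699251e-04, -2.75955751e-01,  9.61170161e-01,
        -1.40037339e-01],
       [ 9.99999028e-01,  1.05301335e-03,  9.13765122e-04,
         1.04321560e-03],
       [-1.26428375e-03,  9.61169764e-01,  2.75954864e-01,
        -7.59660078e-02],
       [ 0.00000000e+00,  0.00000000e+00,  0.00000000e+00,
         1.00000000e+00]])}
```

View pics/side0.png

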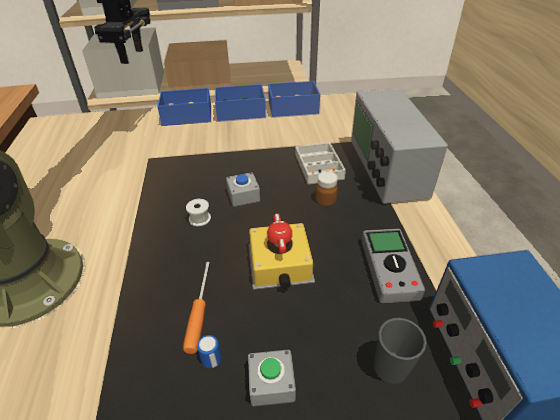

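View pics/top0.png

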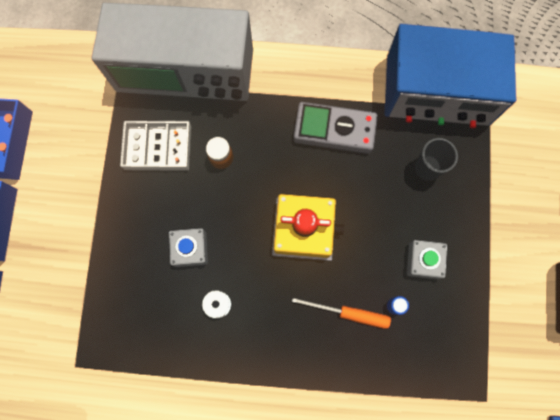

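View pics/wrist0.png

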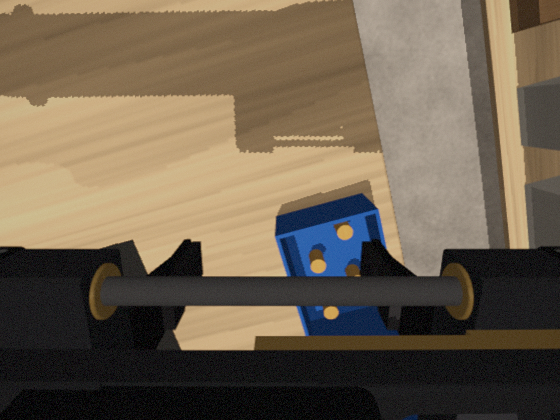

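The top view shows the yellow box with the red cap at about (305,222) and its wings running left-right. The gland is at (340,230), green at (431,258) and blue at (186,246). The capacitor (400,305) and driver stand nearer the robot. Next I'll measure these from both views.

```bash
cat > h.py <<'E'
import cv2,numpy as np
from rig import robot
def K(n):
    c=robot.camera_info(n);f=210/np.tan(np.radians(c['fovy'])/2)
    return np.array([[f,0,c['cx']],[0,f,c['cy']],[0,0,1]]),c['D'],c
def ray(n,uv,pose=None):
    k,D,c=K(n);x=cv2.undistortPoints(np.array([[uv]],float),k,D)[0,0];v=np.array([x[0],x[1],1.])
    if n=='wrist':
        p,q=pose;from scipy.spatial.transform import Rotation as R
        T=np.eye(4);T[:3,:3]=R.from_quat([q[1],q[2],q[3],q[0]]).as_matrix();T[:3,3]=p;T=T@c['mount']
        return T[:3,3],T[:3,:3]@v
    r=cv2.Rodrigues(c['rvec'])[0];return -r.T@c['tvec'],r.T@v
def plane(n,uv,z,pose=None):
    o,v=ray(n,uv,pose);return o+v*(z-o[2])/v[2]
def depthpt(n,uv,d,pose=None):
    o,v=ray(n,uv,pose);return o+v*d[int(round(uv[1])),int(round(uv[0]))]
def tri(rs):
    A=np.zeros((3,3));b=np.zeros(3)
    for o,v in rs:
        v=v/np.linalg.norm(v);P=np.eye(3)-np.outer(v,v);A+=P;b+=P@o
    x=np.linalg.solve(A,b);return x,[np.linalg.norm(np.cross(x-o,v/np.linalg.norm(v))) for o,v in rs]
def blobs(p,lo,hi,amin=30):
    h=cv2.cvtColor(p,cv2.COLOR_BGR2HSV);h[...,0]=(h[...,0].astype(int)+30)%180
    m=cv2.inRange(h,lo,hi);n,l,s,c=cv2.connectedComponentsWithStats(m)
    return m,[(s[i].tolist(),c[i].round(1)) for i in range(1,n) if s[i,4]>=amin]
RED=((15,150,60),(38,255,255));GRN=((80,120,60),(115,255,255));BLU=((130,150,60),(155,255,255));YEL=((48,150,80),(65,255,255))
E
python3 - <<'E'
from h import *
for n in('top','side'):
    z=np.load(f'pics/{n}0.npz');p,d=z['p'],z['d']
    for nm,c in(('RED',RED),('GRN',GRN),('BLU',BLU),('YEL',YEL)):
        m,b=blobs(p,*c);
        for s,ct in b:
            if s[4]<4000: print(n,nm,s,ct,depthpt(n,ct,d).round(4))
    x,y=(305,222) if n=='top' else (280,235)
    cv2.imwrite(f'pics/{n}crop.png',cv2.resize(p[y-45:y+45,x-60:x+60],None,fx=6,fy=6,interpolation=cv2.INTER_CUBIC))
E
```

```text
top RED [406, 115, 6, 8, 42] [408.6 118.5] [ 0.7741 -0.2285  0.0359]
top RED [470, 120, 6, 8, 43] [472.6 123.9] [ 0.7754 -0.3684  0.0343]
top RED [281, 210, 49, 25, 478] [304.9 222.1] [ 0.5198 -0.0224  0.1063]
top GRN [438, 118, 6, 7, 35] [440.7 121.2] [ 0.7739 -0.2978  0.037 ]
top GRN [424, 251, 14, 14, 153] [430.3 257.9] [ 0.4767 -0.2766  0.058 ]
top BLU [0, 117, 12, 28, 214] [  4.4 131.2] [0.6882 0.6618 0.0035]
top BLU [0, 151, 8, 21, 103] [  2.3 160.8] [0.6198 0.6533 0.0021]
top BLU [179, 239, 14, 14, 154] [185.4 245.6] [0.4615 0.208  0.0609]
top BLU [391, 297, 8, 17, 31] [393.4 305.5] [ 0.3785 -0.2086  0.0517]
top YEL [274, 194, 62, 63, 2669] [304.7 226. ] [ 0.5121 -0.0225  0.1077]
side RED [267, 222, 25, 31, 469] [279.4 234.5] [ 0.5223 -0.0418  0.1021]
side RED [433, 320, 10, 8, 66] [437.3 323.6] [ 0.773  -0.2333  0.0363]
side RED [469, 398, 13, 10, 97] [474.9 402.6] [ 0.7732 -0.372   0.0365]
side GRN [450, 357, 11, 8, 73] [454.9 360.3] [ 0.7721 -0.3036  0.0385]
side GRN [261, 358, 19, 21, 321] [270.1 368.1] [ 0.4762 -0.2818  0.0587]
side BLU [193, 89, 16, 15, 42] [204.5  97.7] [0.3616 0.7102 0.037 ]
side BLU [160, 91, 21, 8, 59] [167.7  93.3] [0.2425 0.7095 0.063 ]
side BLU [236, 174, 12, 11, 84] [241.7 179.1] [0.4614 0.2    0.0597]
side BLU [449, 251, 111, 169, 1637] [517.4 365.6] [ 0.7962 -0.3721  0.1446]
side BLU [532, 331, 17, 12, 43] [539.1 337.9] [ 0.8491 -0.3402  0.1456]
side BLU [198, 335, 23, 33, 280] [209.5 354.1] [ 0.3828 -0.2387  0.0458]
side YEL [249, 223, 64, 63, 2539] [280.6 257.3] [ 0.5217 -0.0598  0.0575]
```

View pics/topcrop.png

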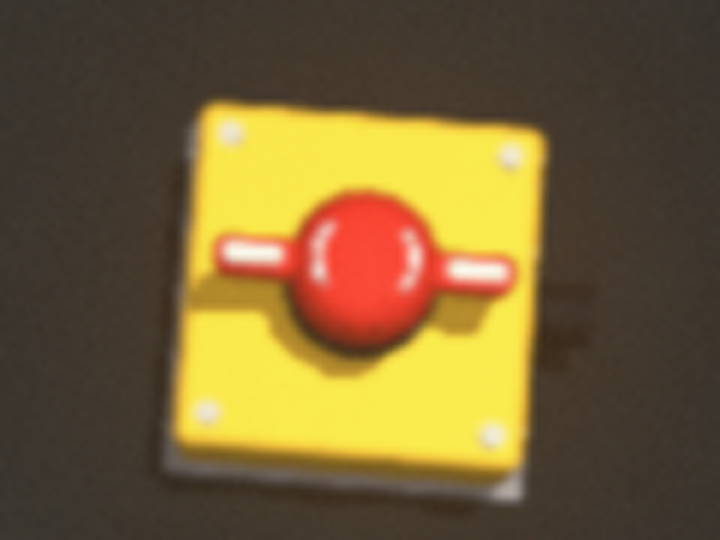

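View pics/sidecrop.png

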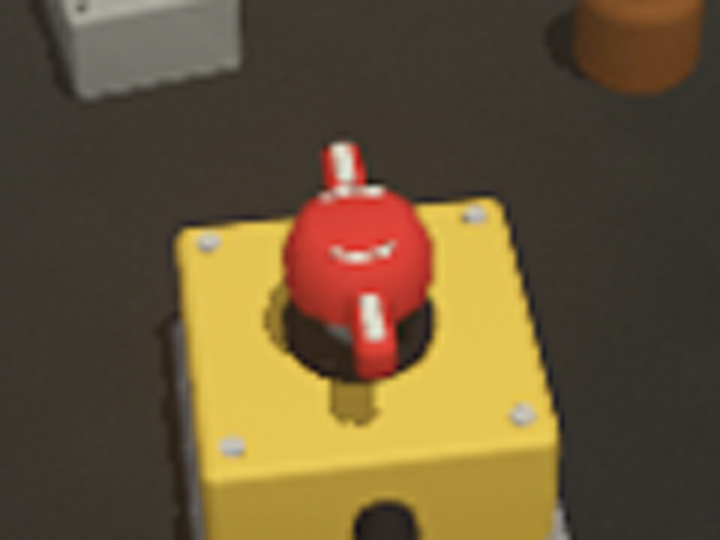

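```bash
python3 - <<'E'
from h import *
from scipy.spatial.transform import Rotation as R
q=robot.get_obs()['ee_rot'];print(R.from_quat(q[[1,2,3,0]]).as_matrix().round(3))
tc=lambda u,v:(245+(u+.5)/6-.5,177+(v+.5)/6-.5)
sc=lambda u,v:(220+(u+.5)/6-.5,190+(v+.5)/6-.5)
for nm,a,b in(('Lstripe',(253,253),(343,158)),('Rstripe',(479,271),(373,318))):
    print(nm,plane('top',tc(*a),.097).round(4),plane('side',sc(*b),.097).round(4),tri([ray('top',tc(*a)),ray('side',sc(*b))]))
S=[((231,133),(475,215)),((510,155),(522,413)),((207,411),(208,242)),((492,435),(232,446))]
P=[]
for a,b in S:
    t=plane('top',tc(*a),.057);s=plane('side',sc(*b),.057);x=tri([ray('top',tc(*a)),ray('side',sc(*b))]);P.append((t,s));print(t.round(4),s.round(4),x[0].round(4),np.round(x[1],4))
P=np.array(P);print('centre top/side',P.mean(0).round(4))
for k in(0,1):
    w=P[:,k];e=(w[0]-w[1])+(w[2]-w[3]);print('yaw of +y deg',np.degrees(np.arctan2(-e[0],e[1])))
for nm,a,b in(('green',(430.3,257.9),(270.1,368.1)),('blue',(185.4,245.6),(241.7,179.1)),('red',(304.9,222.1),(279.4,234.5))):
    print(nm,tri([ray('top',a),ray('side',b)]),plane('top',a,.057).round(4),plane('side',b,.057).round(4))
E
```

```text
[[-0.     0.273  0.962]
 [-0.001  0.962 -0.273]
 [-1.    -0.001  0.   ]]
Lstripe [0.5251 0.0126 0.097 ] [0.5244 0.0164 0.097 ] (array([0.52424595, 0.01251346, 0.1006583 ]), [np.float64(0.00023122475505392182), np.float64(0.000231224755054125)])
Rstripe [ 0.5252 -0.0598  0.097 ] [ 0.5245 -0.0586  0.097 ] (array([ 0.52467596, -0.05976454,  0.09829767]), [np.float64(0.00030037586026031575), np.float64(0.00030037586026024414)])
[0.5724 0.0237 0.057 ] [0.5714 0.0238 0.057 ] [0.5719 0.0237 0.0572] [0.0005 0.0005]
[ 0.5726 -0.07    0.057 ] [ 0.5712 -0.0695  0.057 ] [ 0.5717 -0.0699  0.0577] [0.0007 0.0007]
[0.4784 0.0238 0.057 ] [0.4773 0.0238 0.057 ] [0.4778 0.0238 0.0572] [0.0006 0.0006]
[ 0.4781 -0.0702  0.057 ] [ 0.4772 -0.07    0.057 ] [ 0.4776 -0.0703  0.0574] [0.0004 0.0004]
centre top/side [[ 0.5254 -0.0232  0.057 ]
 [ 0.5243 -0.023   0.057 ]]
yaw of +y deg -0.04548183552336445
yaw of +y deg -0.08407041230376072
green (array([ 0.47691218, -0.27830651,  0.05196114]), [np.float64(0.0005886748142103157), np.float64(0.000588674814210396)]) [ 0.4769 -0.2769  0.057 ] [ 0.4762 -0.2809  0.057 ]
blue (array([0.46192218, 0.20957918, 0.05265117]), [np.float64(0.0004997649712271021), np.float64(0.0004997649712272507)]) [0.4619 0.2088 0.057 ] [0.4614 0.2036 0.057 ]
red (array([ 0.52424462, -0.02290804,  0.08296747]), [np.float64(0.00027897414484813276), np.float64(0.0002789741448484199)]) [ 0.5285 -0.0235  0.057 ] [0.5275 0.0029 0.057 ]
```

The two views agree to about 1 mm. The stop axis is at (0.5248, -0.0231) with zero yaw, and green is at (0.4767, -0.277). I'll close the fingers and turn so that tool y points along world x, then travel over.

{"name": "jog_arm", "arguments": {"commands": [[255,0,0,0,10.6],[255,0,0,0,10.6],[255,0,0,0,10.6],[255,0,0,0,10.6],[255,0,0,0,10.6],[255,0,0,0,10.6],[255,0,0,0,10.6]]}}

```text
clock: 1.02
ee_pos: [0.1771, 0.6232, 0.2401]
ee_rot: [-0.496, -0.503, -0.493, 0.508]
ft_force: [-1.0, 0.2, -1.1]
grip_width: 0.286
```

```bash
cat > rel.py <<'E'
import sys
from h import *
from scipy.spatial.transform import Rotation as R
def rel(t,yaw=0):
    o=robot.get_obs();q=o['ee_rot'];M=R.from_quat(q[[1,2,3,0]]).as_matrix()
    print('t',round(float(o['clock']),2),'pos',o['ee_pos'].round(4),'shift',(M.T@(np.array(t)-o['ee_pos'])).round(4),'turn',(np.degrees(np.arctan2(M[1,1],M[0,1]))-yaw).round(2),'tilt',M[:,0].round(4),'F',o['ft_force'].round(2),'q',o['joint_positions'].round(2),'w',o['grip_width'])
a=[float(x) for x in sys.argv[1:]];rel(a[:3],a[3] if len(a)>3 else 0)
E
python3 rel.py .5248 -.0231 .16
```

```text
t 1.02 pos [0.1771 0.6232 0.2401] shift [0.0842 0.3621 0.6378] turn -1.27 tilt [-0.0021 -0.0074 -1.    ] F [-1.01  0.17 -1.08] q [-1.41  0.32  0.1   1.46 -0.03  1.37 -1.33] w 0.28638093568461265
```

{"name": "jog_arm", "arguments": {"commands": [[255,0,0.025,0.046,0],[255,0,0.025,0.046,0],[255,0,0.025,0.046,0],[255,0,0.025,0.046,0],[255,0,0.025,0.046,0],[255,0,0.025,0.046,0],[255,0,0.025,0.046,0],[255,0,0.025,0.046,0],[255,0,0.025,0.046,0],[255,0,0.025,0.046,0],[255,0,0.025,0.046,0],[255,0,0.025,0.046,0]]}}

```text
clock: 2.52
ee_pos: [0.4701, 0.0499, 0.2405]
ee_rot: [-0.497, -0.501, -0.495, 0.506]
ft_force: [1.3, 0.7, -0.0]
grip_width: 0.001
```

```bash
python3 rel.py .5248 -.0231 .16
```

```text
t 2.52 pos [0.4701 0.0499 0.2405] shift [0.0809 0.056  0.0716] turn -0.84 tilt [-0.003  -0.0068 -1.    ] F [ 1.34  0.69 -0.03] q [-0.88 -0.1   0.68  1.9   0.07  1.32 -0.23] w 0.0013010034707464778
```

{"name": "jog_arm", "arguments": {"commands": [[255,0.02,0.02,0.03,-0.8],[255,0.02,0.02,0.03,0],[255,0.02,0.016,0.012,0],[255,0.015,0,0,0],[255,0,0,0,0]]}}

```text
clock: 3.15
ee_pos: [0.527, -0.0298, 0.1641]
ee_rot: [-0.499, -0.5, -0.497, 0.504]
ft_force: [0.3, 0.3, -0.2]
grip_width: 0.005
```

```bash
python3 rel.py .5248 -.0231 .13; python3 - <<'E'
from h import *
for n in('side','wrist'):
    p,d=robot.get_image(n);cv2.imwrite(f'pics/{n}1.png',p)
E
```

```text
t 3.15 pos [ 0.527  -0.0298  0.1641] shift [ 0.034  -0.0022 -0.0069] turn -0.46 tilt [-0.0017 -0.0066 -1.    ] F [ 0.27  0.3  -0.19] q [-0.76  0.14  0.83  1.88 -0.11  1.17  0.1 ] w 0.00543464538293794
```

View pics/side1.png

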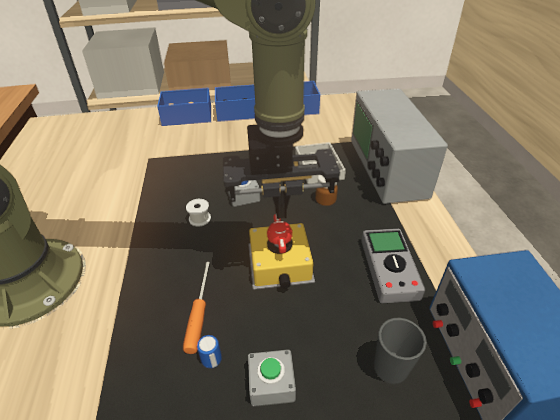

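View pics/wrist1.png

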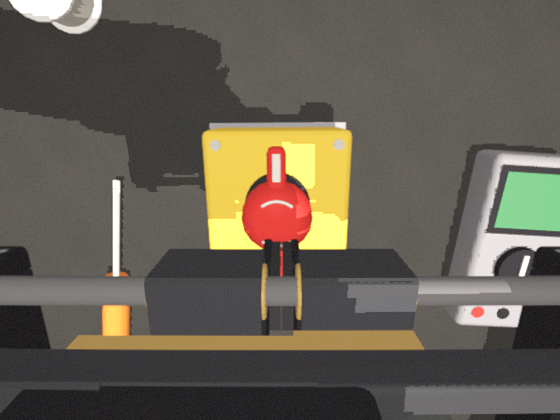

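The closed fingertips are above the cap, 7 mm too far towards -y. I'll centre them and come down to just above contact.

{"name": "jog_arm", "arguments": {"commands": [[255,0.015,-0.002,-0.007,-0.4],[255,0.015,0,0,0],[255,0,0,0,0]]}}

```text
clock: 3.62
ee_pos: [0.526, -0.0197, 0.1346]
ee_rot: [0.502, 0.499, 0.499, -0.499]
ft_force: [-0.6, -0.4, 0.5]
grip_width: 0.008
```

```bash
python3 rel.py .5248 -.0231 .1265
```

```text
t 3.62 pos [ 0.526  -0.0197  0.1346] shift [ 0.0081 -0.0012  0.0034] turn 0.22 tilt [ 0.003 -0.003 -1.   ] F [-0.58 -0.44  0.53] q [-0.76  0.17  0.81  1.92 -0.14  1.1   0.12] w 0.00757148965904262
```

{"name": "jog_arm", "arguments": {"commands": [[255,0.006,-0.001,0.003,0],[255,0.004,0,0,0],[255,0.003,0,0,0]]}}

```text
clock: 4.0
ee_pos: [0.5254, -0.0233, 0.1217]
ee_rot: [0.503, 0.499, 0.499, -0.499]
ft_force: [1.2, -0.3, 0.4]
grip_width: 0.001
```

```bash
python3 rel.py .5248 -.0231 .1185
```

```text
t 4.0 pos [ 0.5254 -0.0233  0.1217] shift [ 0.0032 -0.0006 -0.0002] turn 0.21 tilt [ 0.0038 -0.0029 -1.    ] F [ 1.18 -0.27  0.39] q [-0.74  0.19  0.81  1.93 -0.16  1.08  0.14] w 0.0012935646307157777
```

{"name": "jog_arm", "arguments": {"commands": [[255,0.003,0,0,0]]}}

```text
clock: 4.12
ee_pos: [0.5255, -0.0233, 0.1187]
ee_rot: [0.502, 0.499, 0.499, -0.499]
ft_force: [-2.8, 0.1, 11.0]
grip_width: 0.011
```

{"name": "jog_arm", "arguments": {"commands": [[255,0.003,0,0,0]]}}

```text
clock: 4.25
ee_pos: [0.5261, -0.0233, 0.1182]
ee_rot: [0.502, 0.5, 0.5, -0.499]
ft_force: [-12.1, 1.0, 34.2]
grip_width: 0.009
```

{"name": "jog_arm", "arguments": {"commands": [[255,-0.006,0,0,0],[255,-0.012,0,0,0],[255,-0.03,0,0,0],[255,-0.03,0,0,0],[255,0,0,-0.0,0]]}}

```text
clock: 4.88
ee_pos: [0.5265, -0.0234, 0.1996]
ee_rot: [0.502, 0.5, 0.499, -0.498]
ft_force: [0.7, -0.1, -0.4]
grip_width: 0.005
```

```bash
python3 rel.py .5248 -.0231 .1185; python3 - <<'E'
from h import *
o=robot.get_obs();pose=(o['ee_pos'],o['ee_rot'])
p,d=robot.get_image('side');np.savez('pics/side2.npz',p=p,d=d)
w,dw=robot.get_image('wrist');cv2.imwrite('pics/wrist2.png',w)
a=np.load('pics/side0.npz')['p']
f=lambda p:cv2.resize(p[190:280,240:320],None,fx=5,fy=5,interpolation=cv2.INTER_CUBIC)
cv2.imwrite('pics/side2.png',np.hstack([f(a),f(p)]))
m=np.load('pics/side0.npz');
for z in(m['d'],d): print(depthpt('side',(281,230),z),depthpt('side',(278,228),z))
E
```

```text
t 4.88 pos [ 0.5265 -0.0234  0.1996] shift [ 0.0811 -0.0021 -0.0005] turn 0.16 tilt [ 0.0057 -0.0014 -1.    ] F [ 0.71 -0.09 -0.39] q [-0.78  0.09  0.83  1.85 -0.07  1.23  0.07] w 0.0050163769344694145
[ 0.526501   -0.03387473  0.10578229] [ 0.52148725 -0.02794665  0.10610656]
[ 0.52723485 -0.02783418  0.09981675] [ 0.52212101 -0.02223166  0.10052776]
```

View pics/side2.png

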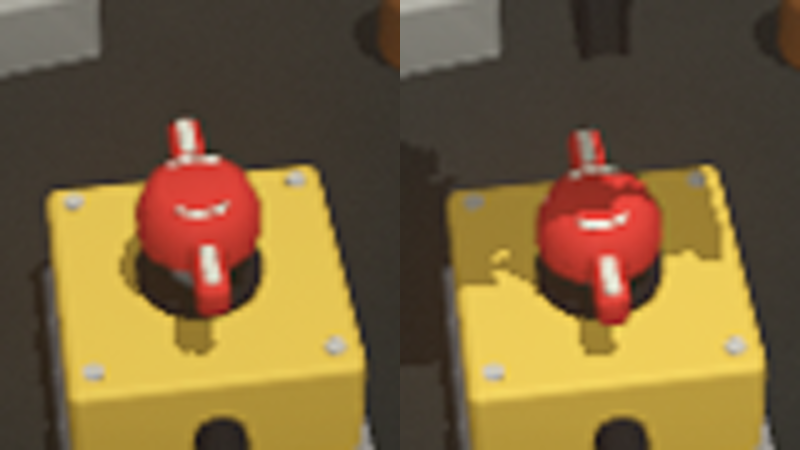

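View pics/wrist2.png

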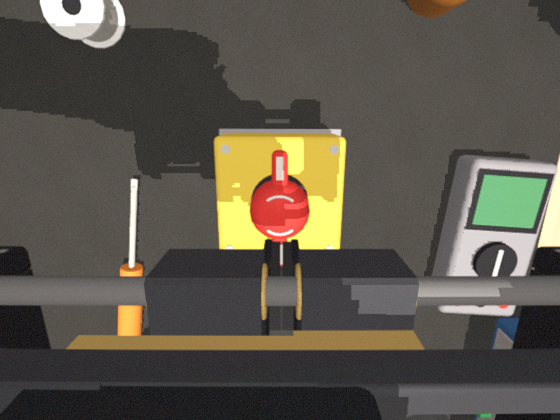

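The cap stands about 6 mm lower and stays in, untwisted, so it is latched. Now I'll go behind the left wing, on the robot's side.

{"name": "jog_arm", "arguments": {"commands": [[255,0,-0.018,-0.02,0],[255,0,-0.018,-0.02,0],[255,0.025,0,0,0],[255,0.025,0,0,0],[255,0,0,0,0]]}}

```text
clock: 5.6
ee_pos: [0.4835, 0.0176, 0.1402]
ee_rot: [-0.5, -0.496, -0.501, 0.502]
ft_force: [-0.5, -0.8, 0.1]
grip_width: 0.006
```

```bash
python3 rel.py .491 .017 .092; python3 - <<'E'
from h import *
o=robot.get_obs();pose=(o['ee_pos'],o['ee_rot'])
p,d=robot.get_image('side');cv2.imwrite('pics/side3.png',cv2.resize(p[130:280,180:380],None,fx=4,fy=4))
E
```

```text
t 5.6 pos [0.4835 0.0176 0.1402] shift [0.0482 0.0079 0.0004] turn 0.18 tilt [-0.0074 -0.0054 -1.    ] F [-0.47 -0.76  0.14] q [-0.85  0.05  0.79  2.   -0.03  1.11 -0.05] w 0.006068069889397902
```

View pics/side3.png

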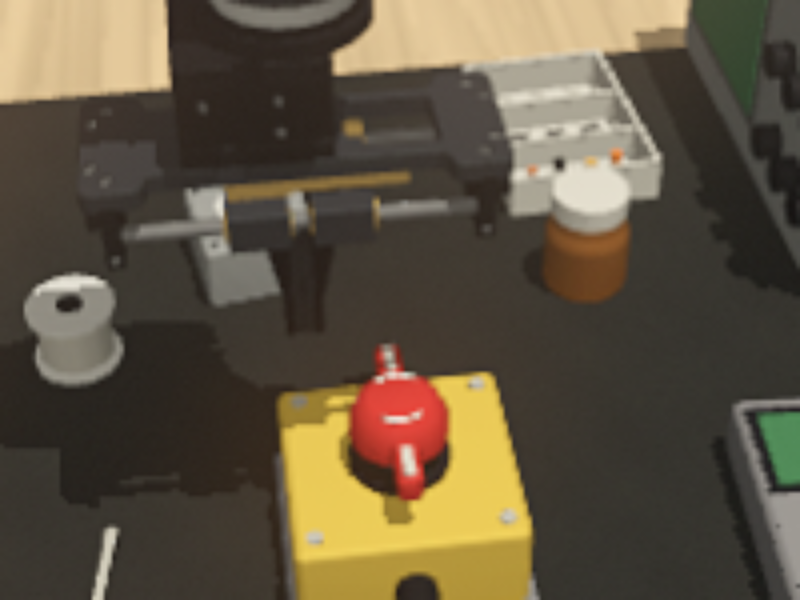

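{"name": "jog_arm", "arguments": {"commands": [[255,0.016,0,0,0],[255,0.016,0,0,0],[255,0.012,0,0,0],[255,0.003,0,0,0]]}}

```text
clock: 6.15
ee_pos: [0.4851, 0.0172, 0.0922]
ee_rot: [-0.501, -0.497, -0.5, 0.501]
ft_force: [-0.5, 0.5, -0.2]
grip_width: 0.004
```

```bash
python3 rel.py .491 .017 .092
```

```text
t 6.15 pos [0.4851 0.0172 0.0922] shift [0.0002 0.0059 0.0002] turn 0.15 tilt [-0.0038 -0.0048 -1.    ] F [-0.5   0.53 -0.21] q [-0.83  0.13  0.79  2.05 -0.1   1.01  0.01] w 0.0037338517703526817
```

{"name": "jog_arm", "arguments": {"commands": [[255,0,0.006,0,0],[255,0,0.006,0,0],[255,0,0.006,0,0],[255,0,0.002,0,0]]}}

```text
clock: 6.65
ee_pos: [0.5077, 0.0174, 0.093]
ee_rot: [0.501, 0.498, 0.5, -0.501]
ft_force: [0.3, 0.0, -0.3]
grip_width: 0.007
```

```bash
python3 rel.py .505 .017 .092;python3 - <<'E'
from h import *
p,d=robot.get_image('side');cv2.imwrite('pics/side4.png',cv2.resize(p[130:280,180:380],None,fx=4,fy=4))
p,d=robot.get_image('top');cv2.imwrite('pics/top4.png',cv2.resize(p[150:270,225:385],None,fx=5,fy=5))
E
```

```text
t 6.65 pos [0.5077 0.0174 0.093 ] shift [ 0.001  -0.0027  0.0003] turn 0.16 tilt [-0.0016 -0.0046 -1.    ] F [ 0.31  0.02 -0.34] q [-0.81  0.19  0.78  2.   -0.15  1.02  0.05] w 0.007257776857467097
```

View pics/side4.png

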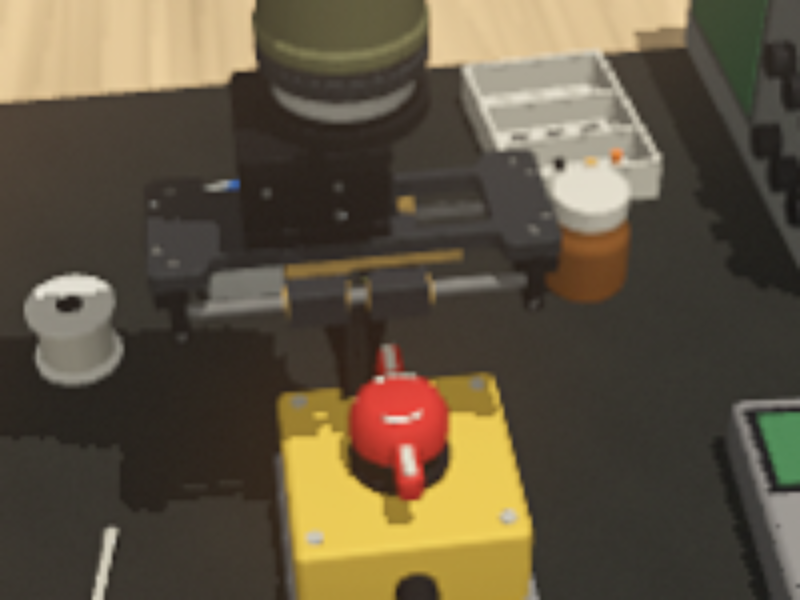

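View pics/top4.png

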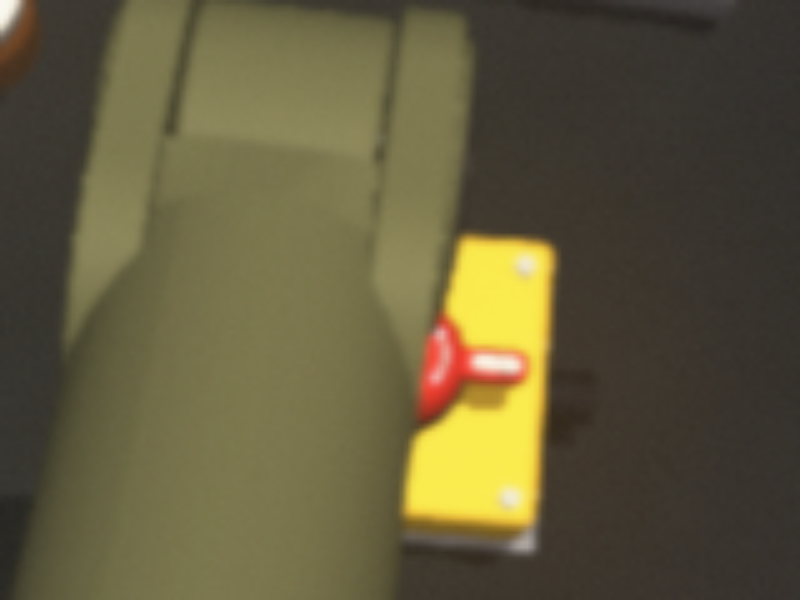

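The tip is just touching or about to touch the wing, and the right wing stays visible in the top view for checking the twist. Starting the arc.

{"name": "jog_arm", "arguments": {"commands": [[255,0,0.0058,-0.0021,8],[255,0,0.0058,-0.0021,8],[255,0,0.0058,-0.0021,8]]}}

```text
clock: 7.12
ee_pos: [0.5239, 0.0213, 0.0925]
ee_rot: [-0.382, -0.593, -0.382, 0.597]
ft_force: [0.2, 0.2, 0.2]
grip_width: 0.005
```

```bash
cat > tw.py <<'E'
import sys
from h import *
from scipy.spatial.transform import Rotation as R
c=np.array([.5248,-.0231]);o=robot.get_obs();q=o['ee_rot'];M=R.from_quat(q[[1,2,3,0]]).as_matrix()
y=M[:2,1];y=y/np.linalg.norm(y);rad=np.array([-y[1],y[0]])
v=o['ee_pos'][:2]-c
print('yaw',np.degrees(np.arctan2(y[1],y[0])),'tangential',(v@y).round(4),'radial',(v@rad).round(4),'z',o['ee_pos'][2],'F',o['ft_force'].round(2),'t',o['clock'],'q7',o['joint_positions'][-1])
p,d=robot.get_image('top');cv2.imwrite(f'pics/top{sys.argv[1]}.png',cv2.resize(p[150:270,225:385],None,fx=5,fy=5))
p,d=robot.get_image('side');cv2.imwrite(f'pics/side{sys.argv[1]}.png',cv2.resize(p[130:280,180:380],None,fx=4,fy=4))
E
python3 tw.py 5
```

```text
yaw -24.59486101856397 tangential -0.0193 radial 0.04 z 0.09247084565626514 F [0.22 0.24 0.25] t 7.125 q7 -0.33525005638628674
```

View pics/top5.png

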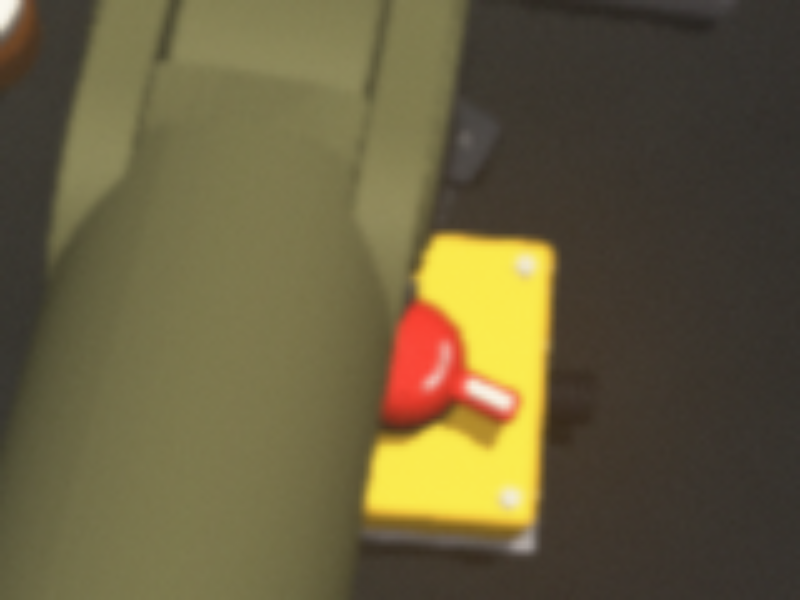

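View pics/side5.png

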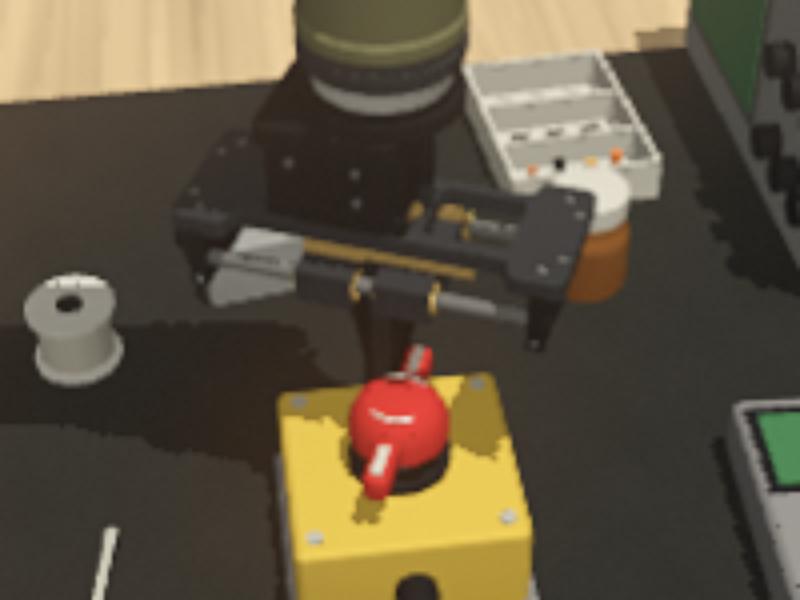

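The button has turned about 22–25°, and the fingertip is keeping contact at a 40 mm radius. Continuing.

{"name": "jog_arm", "arguments": {"commands": [[255,0,0.0058,-0.0023,8],[255,0,0.0058,-0.0023,8],[255,0,0.0058,-0.0023,8]]}}

```text
clock: 7.6
ee_pos: [0.5417, 0.0183, 0.0924]
ee_rot: [-0.251, -0.659, -0.251, 0.663]
ft_force: [0.2, 0.8, -0.1]
grip_width: 0.008
```

```bash
python3 tw.py 6
```

```text
yaw -48.492267857683544 tangential -0.0199 radial 0.0401 z 0.09242656864364222 F [ 0.21  0.77 -0.07] t 7.6 q7 -0.6893584273277578
```

View pics/top6.png

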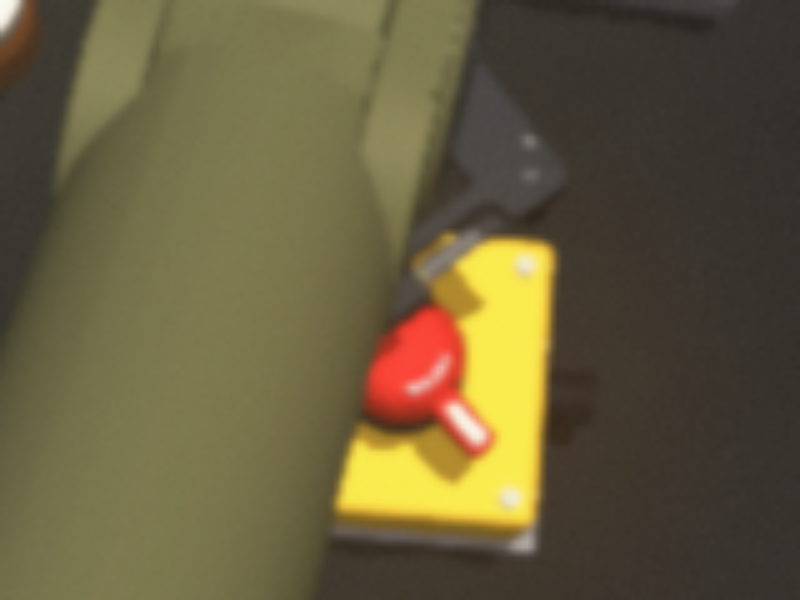

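View pics/side6.png

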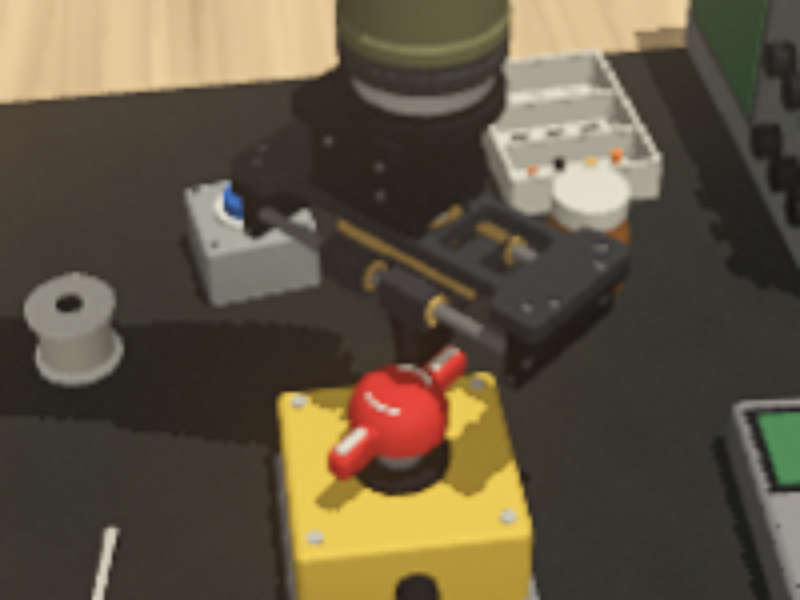

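It has popped up: the cap is higher and the shaft shows, with about 48° of twist. Next I'll follow it back along the arc.

{"name": "jog_arm", "arguments": {"commands": [[255,0,-0.0056,0.003,-8],[255,0,-0.0056,0.003,-8],[255,0,-0.0056,0.003,-8],[255,0,-0.0056,0.003,-8],[255,0,-0.0056,0.003,-8],[255,0,-0.0056,0.003,-8],[255,0,-0.006,0,-0.5],[255,0,-0.008,0,0],[255,0,-0.004,0,0]]}}

```text
clock: 8.82
ee_pos: [0.4822, 0.0158, 0.093]
ee_rot: [0.515, 0.481, 0.517, -0.486]
ft_force: [0.1, 0.7, 0.0]
grip_width: 0.003
```

```bash
python3 tw.py 7
```

```text
yaw 3.6811519968395183 tangential -0.0401 radial 0.0416 z 0.09298977636305052 F [0.1  0.69 0.  ] t 8.825 q7 0.07122120261610833
```

View pics/side7.png

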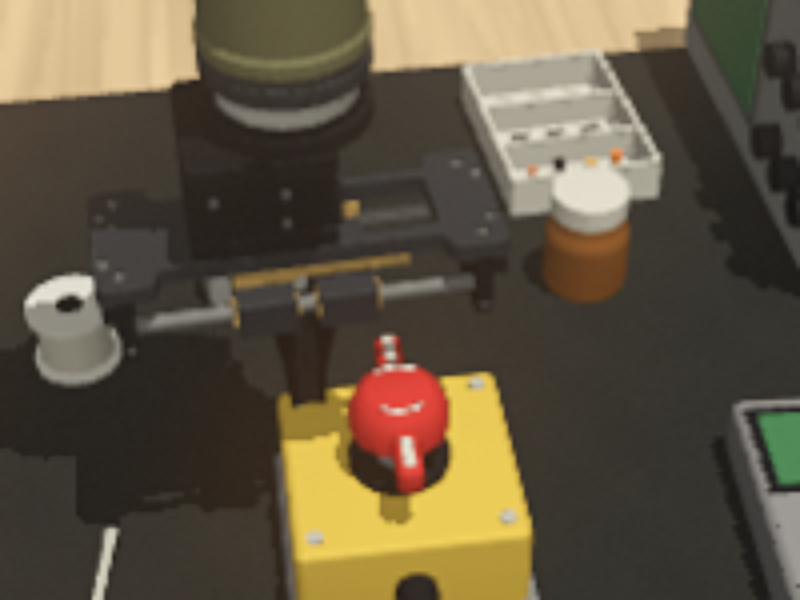

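It is out and back at zero twist. Now I'll lift and go to green.

{"name": "jog_arm", "arguments": {"commands": [[255,-0.04,0,0,3.6],[255,-0.05,0,0,0],[255,0,0,0.05,0],[255,0,0,0.05,0],[255,0,0,0.05,0],[255,0,0,0.05,0],[255,0,0,0.05,0],[255,0,0,0.04,0],[255,0,0,0,0]]}}

```text
clock: 10.05
ee_pos: [0.4869, -0.281, 0.1889]
ee_rot: [0.503, 0.497, 0.5, -0.5]
ft_force: [-0.2, 0.7, 0.1]
grip_width: 0.002
```

```bash
python3 rel.py .4767 -.277 .095 0
```

```text
t 10.05 pos [ 0.4869 -0.281   0.1889] shift [ 0.0939 -0.0102 -0.0047] turn 0.31 tilt [ 3.e-04 -7.e-03 -1.e+00] F [-0.24  0.73  0.11] q [-0.43  0.26  1.04  1.78 -0.23  1.23  0.69] w 0.0023082463963658107
```

{"name": "jog_arm", "arguments": {"commands": [[255,0.04,-0.005,-0.003,0],[255,0.04,-0.005,-0.002,0],[255,0.012,0,0,0],[255,0,0,0,0]]}}

```text
clock: 10.55
ee_pos: [0.4799, -0.2735, 0.0957]
ee_rot: [0.505, 0.497, 0.5, -0.499]
ft_force: [-0.5, -0.7, 1.8]
grip_width: 0.008
```

```bash
python3 rel.py .4767 -.277 .079 0;python3 - <<'E'
from h import *
p,d=robot.get_image('side');cv2.imwrite('pics/side8.png',cv2.resize(p[270:420,180:380],None,fx=4,fy=4))
E
```

```text
t 10.55 pos [ 0.4799 -0.2735  0.0957] shift [ 0.0167 -0.0033  0.0033] turn 0.52 tilt [ 0.003  -0.0064 -1.    ] F [-0.49 -0.75  1.8 ] q [-0.37  0.36  0.98  1.9  -0.33  1.06  0.76] w 0.008216362303156892
```

View pics/side8.png

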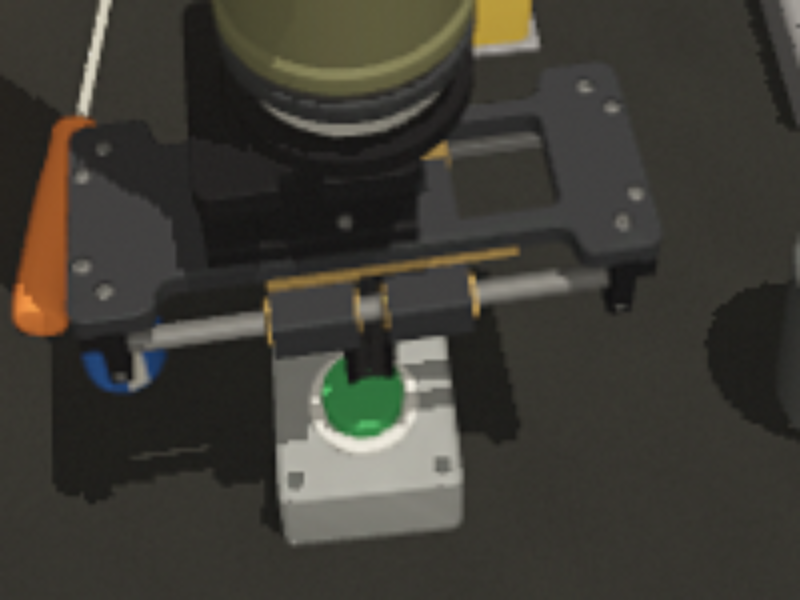

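{"name": "jog_arm", "arguments": {"commands": [[255,0.008,-0.003,0.003,0],[255,0.006,0,0,0],[255,0.004,0,0,0],[255,0.003,0,0,0]]}}

```text
clock: 11.1
ee_pos: [0.4798, -0.2777, 0.0772]
ee_rot: [0.507, 0.498, 0.498, -0.497]
ft_force: [-0.1, 1.3, 2.4]
grip_width: 0.006
```

{"name": "jog_arm", "arguments": {"commands": [[255,0.002,0,0,0]]}}

```text
clock: 11.22
ee_pos: [0.4798, -0.2777, 0.0752]
ee_rot: [0.507, 0.498, 0.498, -0.497]
ft_force: [-0.9, 1.6, 3.4]
grip_width: 0.005
```

{"name": "jog_arm", "arguments": {"commands": [[255,0.002,0,0,0]]}}

```text
clock: 11.35
ee_pos: [0.4798, -0.2777, 0.0734]
ee_rot: [0.507, 0.498, 0.498, -0.497]
ft_force: [-3.4, 1.6, 9.6]
grip_width: 0.005
```

{"name": "jog_arm", "arguments": {"commands": [[255,0.002,0,0,0]]}}

```text
clock: 11.48
ee_pos: [0.4799, -0.2778, 0.073]
ee_rot: [0.506, 0.498, 0.499, -0.497]
ft_force: [-7.5, 6.6, 27.1]
grip_width: 0.005
```

The force rose sharply to 27 N against the hard stop at TCP z 0.073, so green is fully in. Releasing and lifting away.

{"name": "jog_arm", "arguments": {"commands": [[255,-0.006,0,0,0],[255,-0.012,0,0,0],[255,-0.04,0,0,0],[255,-0.05,0,0,0],[255,-0.05,0,-0.0,0],[255,0,0,0,0],[255,0,0,0,0]]}}

```text
clock: 12.35
ee_pos: [0.4786, -0.2772, 0.2364]
ee_rot: [0.506, 0.499, 0.498, -0.497]
ft_force: [0.6, 0.3, 0.4]
grip_width: 0.005
```

```bash
python3 rel.py .4767 -.277 .079 0;python3 - <<'E'
from h import *
for n in('side','top'):
    p,d=robot.get_image(n);cv2.imwrite(f'pics/{n}9.png',p)
    z=np.load(f'pics/{n}0.npz')
    for uv in(((270,366),(281,230),(242,178)) if n=='side' else ((430,258),(305,222),(185,245))): print(n,uv,depthpt(n,uv,z['d']).round(4),depthpt(n,uv,d).round(4))
E
```

```text
t 12.35 pos [ 0.4786 -0.2772  0.2364] shift [ 0.1573 -0.0035 -0.0012] turn 0.53 tilt [ 0.0104 -0.0061 -0.9999] F [0.62 0.32 0.38] q [-0.49  0.17  1.08  1.75 -0.16  1.3   0.63] w 0.0051297559474256385
side (270, 366) [ 0.4764 -0.2782  0.0584] [ 0.4764 -0.2782  0.0583]
side (281, 230) [ 0.5265 -0.0339  0.1058] [ 0.4927 -0.3117  0.3802]
side (242, 178) [0.4624 0.2043 0.0597] [ 0.4618 -0.3088  0.441 ]
top (430, 258) [ 0.4765 -0.276   0.058 ] [ 0.4763 -0.2756  0.0595]
top (305, 222) [ 0.52   -0.0226  0.1064] [ 0.5198 -0.0225  0.1075]
top (185, 245) [0.4627 0.2091 0.06  ] [0.4628 0.2093 0.0589]
```

View pics/side9.png

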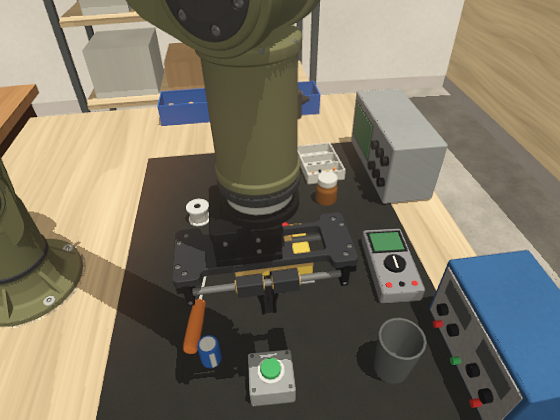

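View pics/top9.png

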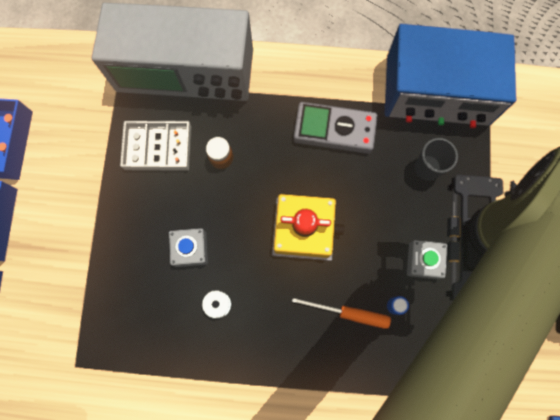

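All three buttons are at their original heights, the wings are straight again, nothing on the bench has moved, and the robot touches nothing. Handing in.

```bash
python3 -c "
from rig import robot
print(robot.hand_in())"
```

```text
the job is handed in; nothing more can be done
None
```

The emergency stop test is done and handed in at about 12.5 s of the 54 s allowed.

- **Stop pressed:** I pushed the mushroom down with the closed fingertips, with a reading of 34 N at the bottom stop. When I let go, the cap stayed about 6 mm lower, so it was latched.
- **Stop released:** I pushed the left wing clockwise to about 48°. The side view showed it pop up, and it turned back to zero as I followed it back.
- **Start pressed:** I pressed the green button to its hard stop, 6 mm in, with a reading of 27 N, then let go.

**Last checks:** All three button tops read their starting heights within 1.5 mm, and the wings are straight. The blue button and the bench items look unmoved, and the fingers are clear of everything with almost no force reading.

**Side force and offset:** The stop press showed a sideways force of about 12 N at the bottom. The start press was about 3 mm off the button's centre. Neither changed the result.

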